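# Try two label rolls on the dispenser spindle and sort them

## Robot

A 6-joint arm with a two-finger parallel gripper is mounted at the origin on a cart in front of the work surface, level with it; the furniture and walls round the work are solid. World frame = base frame: x ahead of the robot, y to its left, z up, the work surface at z = 0. Lengths are in m, angles in rad, forces in N, time in s.
With the tool pointing down it reaches from about 0.35 to 0.975 m from the base axis. Payload 4.9 kg.
Tool frame: the origin (TCP) lies at the very end of the fingers, on their centre line; the grasp point (between the pads) lies 19 mm behind it; z points along the fingers, y is the line along which they close (so a half turn about z gives the same grasp; the last joint's range is limited). The gripper opens to 85 mm and grips with 20 to 120 N. Pads are 22 mm wide; open, the fingers measure 114 mm over their backs; the gripper's body (76 mm by 85 mm) begins 54 mm behind the grasp point. The pads swing forward as they close: fully open they stand 13 mm farther back than shut.
Start: joints at [-1.264, 0.053, 1.613, -0, 1.476, -0.119], TCP at [0.258, -0.569, 0.231] pointing down, gripper open.
Joint ranges: [-3.01, 3.01], [-1.01, 2.22], [0.06, 2.58], [-1.02, 4.17], [0.09, 2.62], [-3.14, 3.14]. Speed limits (rad/s): [2.57, 2.57, 3.14, 3.14, 3.14, 3.14].

## Interface

Orientations are given as a rotation vector (axis times angle).
In Python, from station import get_obs, get_image, finish_job gives the robot as it stands. The module is installed in compiled form; this text tells all that it offers.
- The arm moves only by the tool carry_out, never from a script. Its argument "rows" is a list of rows, each a list of 7 numbers: the turn, a rotation vector about the tool's x, y, z as a fraction of full scale, then the shift along the tool's x, y, z as a fraction of full scale, then the closure, from -1 (fully open) to 1 (shut). A call has 1 to 5 rows; each row is the pose to reach, as a shift and turn from the pose commanded when the call began, along the tool's axes at that moment, turning the shorter way round; what a row does not reach only later rows make up. Full scale, the value 1, is 300 mm for a shift and pi rad for a turn. A row lasts 1/10 s, in which the tool goes at most 50 mm and 8.59 degrees, less where a joint would pass 70% of its speed; a pose out of reach is approached as far as the arm can. A call with a number of a shift or a turn outside -1 to 1 is refused whole. A call with a gripper value outside its range is refused whole. The fingers move at their own pace and stop on an object; "force" is the grip in N (left out, the last holds). Time passes only in rows, so rows that repeat a pose let the fingers close. It gives the time, the measured TCP pose, the force, the opening and the grip force at its end, in the units of the state.
- get_obs(): the state, without advancing time (a new reading comes with each control period).
- get_image(name): name is "scene" or "top"; returns a dict with "img" (480x640x3 uint8, blue, green, red), "mtx" (3x3 intrinsics, pixels), "D" ([k1, k2, p1, p2, k3] as OpenCV has them; the pictures are not rectified), "R" (3x3) and "t" (3): a world point X has camera coordinates R X + t. Camera axes: x right, y down, z forward; pixel columns grow to the right and rows downward; lengths in m; the calibration is good to about 2 mm. A picture is of the moment at which its call begins. There is no depth.
- finish_job(): hands the job in; it is judged then, once.
The state is a dict: "t": time; "q": joint angles; "dq": joint speeds; "effort": joint torques, N m; "tool_pos": TCP position; "tool_rot": TCP orientation; "contact_force": force on the tool from outside, world axes, zero at the start; "wrist_torque": the same for the moment, N m; "opening": finger opening in m; "grip_force": force on a finger pad.
Only numpy, scipy, OpenCV 4.12 (cv2) and the standard library are available. Lean on these libraries where they do the work, as an engineer would, in place of code of your own. Each camera call takes 0.05 s, during which the arm holds its last target. There are 200 camera calls.

## Task

Two label rolls that look alike are standing on the counter, and we need to know which have the right core for the white label dispenser. Taking one roll at a time, slide it squarely down the dispenser's leaning spindle until it either sits fully home on the black flange or sticks on the tapered nose (press it gently, do not force it), then take it off and stand it upright near the middle of the grey stock tray if it went home, or of the brown cardboard returns box if it stuck, before trying the other. Try both rolls, and do not disturb the bell, the card terminal, the fruit or the deli pot.

Things in the scene. Friction and masses are not known exactly. Their poses are not given: they have to be found in the camera images.
- roll_1: white paper label roll standing on end, 64 mm diameter, 60 mm tall, about 0.14 kg, with a cardboard-lined bore right through it along its axis, open at both ends. Origin: centre of its lower end; z up along its axis. Both rolls have the same outside; whether this one's bore is wide enough for the spindle is not known: it must be tried
- roll_2: white paper label roll standing on end, 64 mm diameter, 60 mm tall, about 0.14 kg, with a cardboard-lined bore right through it along its axis, open at both ends. Origin: centre of its lower end; z up along its axis. Both rolls have the same outside; whether this one's bore is wide enough for the spindle is not known: it must be tried
- roll_1_mid (a point): centre point of roll_1, on its axis 30 mm from either end
- roll_2_mid (a point): centre point of roll_2, on its axis 30 mm from either end
- dispenser: white folded-steel label dispenser, fixed, like a lectern: 125 mm deep, 150 mm wide, 122 mm high at the back, 38 mm at the front; its face slopes down toward its front (its own -x, roughly toward the robot). Origin: centre of its underside; z up. A guide roller and a peel blade, 52 mm tall, stand at the face's lower left corner, 30 mm clear of a roll on the spindle
- spindle: fixed grey spindle, square to the dispenser's face, so leaning 35 degrees from vertical toward its front. Origin: on the axis, on the upper face of the black flange (60 mm across) at its foot; z along the spindle to its tip, y level, to the dispenser's left. 29 mm diameter up to 36 mm, then a nose tapering to 16 mm at 52 mm; tip at 54 mm
- spindle_tip (a point): tip of the spindle's nose, on the axis 54 mm from the flange. A roll with the right core slides down, with about 1.5 mm play all round, till its end lies on the flange; one with too narrow a core sticks on the nose, its lower end some 40 mm short of the flange
- stock_tray: grey plastic tray, fixed, 156x156 mm, 25 mm high, inside 148x148 mm; origin at the centre of its underside, inner floor 4 mm above it. For rolls that go home
- returns_box: shallow brown cardboard box, fixed, 156x156 mm, 28 mm high, inside 148x148 mm; origin at the centre of its underside, inner floor 4 mm above it. For rolls that stick. It and the tray may stand on either side
- service_bell: black-and-silver counter bell, 76 mm across, 54 mm tall, loose, standing on the worktop; a bystander, to be left where it is
- card_terminal: black card terminal, 165x68x52 mm, loose, standing on the worktop; a bystander, to be left where it is
- lemon_1: lemon, 78x55x56 mm, loose, standing on the worktop; a bystander, to be left where it is
- orange_1: orange, 74 mm across, loose, standing on the worktop; a bystander, to be left where it is
- deli_pot_olive: clear lidded deli pot, 73 mm across, 64 mm tall, loose, standing on the worktop; a bystander, to be left where it is

How it is judged:
By the outcome, as a careful person would: the job done as asked, in the order asked, and still so for the second after the job is handed in, with the robot touching nothing.
It also fails if it takes over 67 s, if anything falls off the work surface, if the arm or the gripper's body presses on something with over 40 N, if the wrist force passes 120 N, or if a joint passes its speed limit or range.

## Working session

There is one attempt and no reset: what is moved stays moved. The work goes in short steps, Python scripts to look and compute and a tool call to move; the robot and the scene stay as the last step left them, time stands still between calls to the robot, and variables do not carry over. Pictures are saved under pics/ and viewed, at most 10 in all, crops included, and the job is handed in when it is done.

Besides the shell and the picture viewer there is one more tool, called after "Request:" as a command line: name --pt "numbers of a row" for each row, then --argument value for the rest. carry_out: Moves the arm, as the interface text tells. Shift numbers are shares of 300 mm and turn numbers shares of pi rad, none past 1 either way. Its arguments: {"type":"object","properties":{"rows":{"type":"array"},"force":{"type":"number"}},"required":["rows"]}

```bash
mkdir -p pics
python3 - <<'E'
from station import *
import cv2, numpy as np
for n in("scene","top"):
    o=get_image(n); cv2.imwrite(f"pics/{n}0.png",o["img"]); print(n,(-o["R"].T@o["t"]).round(3),o["mtx"].round(0).tolist(),o["D"]); print(o["R"].round(2).tolist())
s=get_obs(); print({k:np.round(v,3).tolist() for k,v in s.items()})
E
```

```text
scene [0.805 1.423 0.904] [[592.0, 0.0, 317.0], [0.0, 592.0, 244.0], [0.0, 0.0, 1.0]] [-0.06996419  0.          0.          0.          0.        ]
[[-0.98, 0.18, -0.03], [0.12, 0.49, -0.86], [-0.15, -0.85, -0.51]]
top [0.271 0.107 1.728] [[624.0, 0.0, 323.0], [0.0, 624.0, 237.0], [0.0, 0.0, 1.0]] [0.02410119 0.         0.         0.         0.        ]
[[0.02, -1.0, 0.0], [-0.98, -0.02, -0.18], [0.18, 0.0, -0.98]]
{'t': 0.1, 'q': [-1.264, 0.053, 1.614, 0.0, 1.476, -0.119], 'dq': [-0.001, -0.001, -0.003, -0.0, 0.0, -0.0], 'effort': [0.0, -39.49, -37.137, -0.0, 0.004, 0.0], 'tool_pos': [0.258, -0.569, 0.23], 'tool_rot': [-3.069, -0.663, 0.0], 'contact_force': [0.3, 0.114, 0.415], 'wrist_torque': [-0.001, 0.001, -0.012], 'grip_force': 0.0, 'opening': 0.086}
```

View pics/scene0.png

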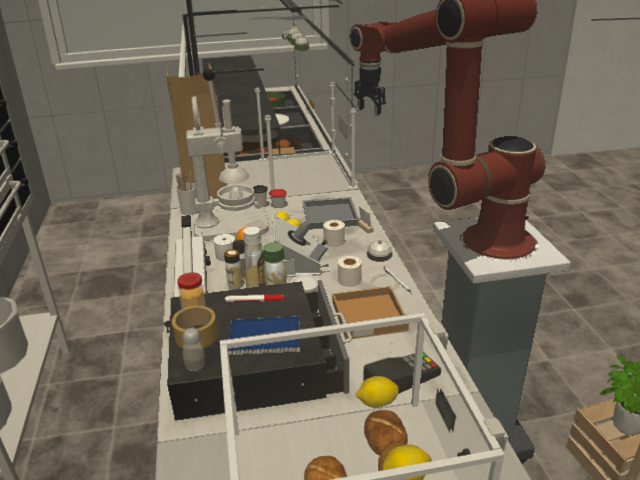

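View pics/top0.png

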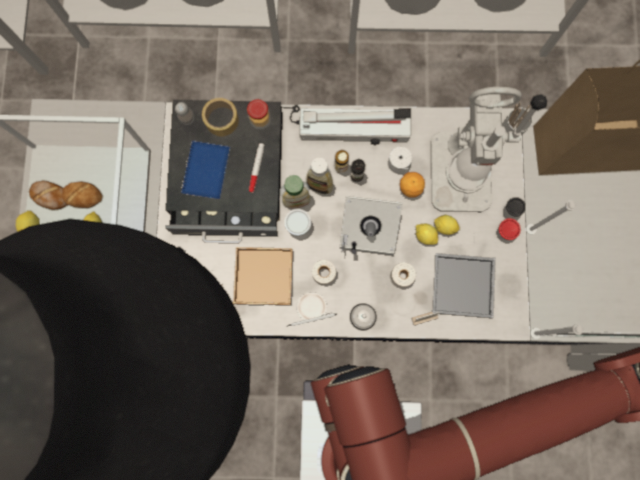

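The top view has the rolls at about (324,272) and (403,275), the dispenser at (371,225), the box at (264,277) and the tray at (464,286). The bell is at (363,316) and the orange at (412,184). Next I'll zoom in.

Run:
```python
import cv2
a=cv2.imread("pics/top0.png"); cv2.imwrite("pics/topz.png",cv2.resize(a[180:330,280:480],None,fx=4,fy=4,interpolation=cv2.INTER_CUBIC))
a=cv2.imread("pics/scene0.png"); cv2.imwrite("pics/scz.png",cv2.resize(a[190:310,250:410],None,fx=5,fy=5,interpolation=cv2.INTER_CUBIC))
```

```text
(no output)
```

View pics/topz.png

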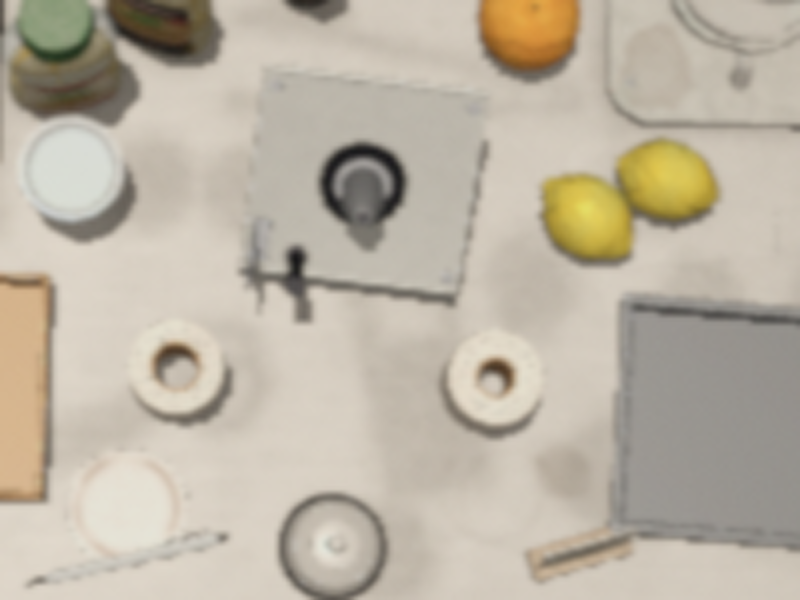

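View pics/scz.png

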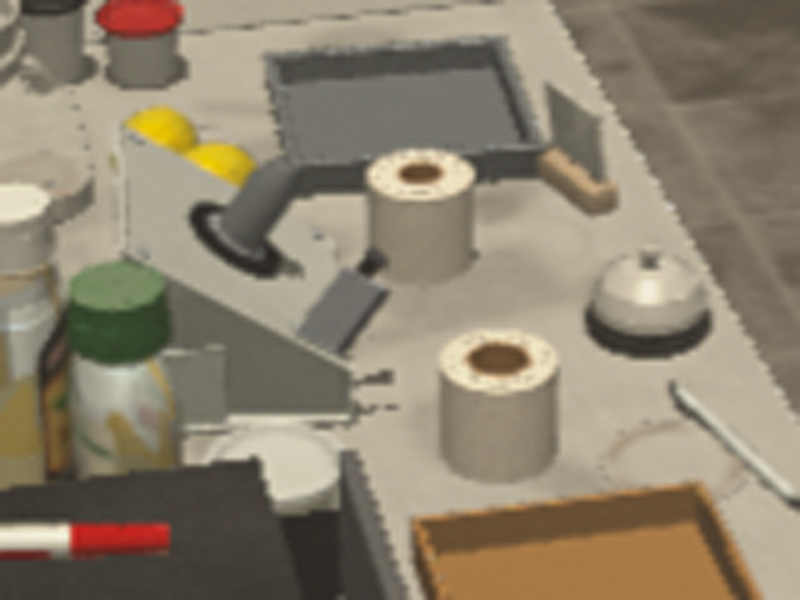

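The left roll's bore looks wider. The spindle leans toward the robot, with the flange centre near crop (363,184) and the tip near (363,210). The blade is at the lower left. Next I'll measure with masks and rays.

```bash
cat > h.py <<'E'
import cv2, numpy as np
from station import *
from scipy.spatial.transform import Rotation as Ro
def ray(o,p):
    u=cv2.undistortPoints(np.array([[p]],float),o["mtx"],o["D"])[0,0]
    d=o["R"].T@np.array([u[0],u[1],1]); return -o["R"].T@o["t"], d/np.linalg.norm(d)
def onz(o,p,z):
    c,d=ray(o,p); return c+d*(z-c[2])/d[2]
def tri(o1,p1,o2,p2):
    c1,d1=ray(o1,p1);c2,d2=ray(o2,p2)
    k=np.linalg.lstsq(np.c_[d1,-d2],c2-c1,rcond=None)[0]
    a,b=c1+k[0]*d1,c2+k[1]*d2
    return (a+b)/2,np.linalg.norm(a-b)
def proj(o,X): return cv2.projectPoints(np.array(X,float).reshape(-1,1,3),cv2.Rodrigues(o["R"])[0],o["t"],o["mtx"],o["D"])[0][:,0]
def blobs(m,lo,hi,box):
    x0,y0,x1,y1=box; k=np.zeros_like(m); k[y0:y1,x0:x1]=m[y0:y1,x0:x1]
    cs,_=cv2.findContours(k,cv2.RETR_EXTERNAL,cv2.CHAIN_APPROX_NONE)
    return [c for c in cs if lo<cv2.contourArea(c)<hi]
E
python3 - <<'E'
from h import *
T=get_image("top");S=get_image("scene")
def el(o,m,lo,hi,box,z,tag):
    for c in blobs(m.astype(np.uint8)*255,lo,hi,box):
        e=cv2.fitEllipse(c); print(tag,np.round(e[0],1),np.round(e[1],1),round(e[2]),onz(o,e[0],z).round(4))
g=T["img"].min(2); el(T,g>222,150,1500,(300,245,440,305),.06,"roll T")
for th in (200,215):
    g=S["img"].min(2); el(S,g>th,60,1500,(310,210,375,290),.06,f"roll S{th}")
g=T["img"].max(2); el(T,g<60,100,1500,(345,205,395,245),.08,"fl T")
g=S["img"].max(2); el(S,g<50,30,1500,(280,220,315,255),.08,"fl S")
f=lambda x,y:((x+.5)/4-.5+280,(y+.5)/4-.5+180); q=lambda x,y:((x+.5)/5-.5+250,(y+.5)/5-.5+190)
fl,r=tri(T,f(363,184),S,q(239,240)); ti,r2=tri(T,f(363,212),S,q(287,163))
print("flange",fl.round(4),r,"tip",ti.round(4),r2,np.linalg.norm(ti-fl)); a=(ti-fl)/np.linalg.norm(ti-fl); print(a, np.degrees(np.arccos(a[2])),np.degrees(np.arctan2(-a[1],-a[0])))
for p,z in(((250,270),.038),((455,300),.038),((265,68),.122),((487,93),.122)): print("disp",onz(T,f(*p),z).round(4))
h=cv2.cvtColor(T["img"],cv2.COLOR_BGR2HSV)
m=((h[...,0]>8)&(h[...,0]<22)&(h[...,1]>60)).astype(np.uint8)*255
for c in blobs(m,1500,6000,(225,240,305,315)):
    b=cv2.minAreaRect(c); print("box",b,onz(T,b[0],.02).round(3))
m=((T["img"].max(2)<165)&(h[...,1]<40)).astype(np.uint8)*255
for c in blobs(m,1500,6000,(425,245,505,325)):
    b=cv2.minAreaRect(c); print("tray",b,onz(T,b[0],.02).round(3))
E
```

```text
flange [ 0.613  -0.0162  0.0797] 0.0016671373808837566 tip [ 0.5845 -0.0127  0.1272] 0.0016659708044592604 0.055468662205344244
[-0.51430798  0.06198492  0.8553626 ] 31.200184158548428 -6.872200137367119
disp [0.5607 0.0577 0.038 ]
disp [ 0.5427 -0.083   0.038 ]
disp [0.6822 0.0522 0.122 ]
disp [ 0.6681 -0.0947  0.122 ]
box ((262.1439514160156, 276.03009033203125), (58.900657653808594, 57.50640106201172), 1.50743567943573) [0.479 0.276 0.02 ]
tray ((463.5254821777344, 285.6103820800781), (60.91407012939453, 61.32624053955078), 3.7313966751098633) [ 0.464 -0.277  0.02 ]
```

Run:
```python
from h import *
T=get_image("top");S=get_image("scene")
f=lambda x,y:((x+.5)/4-.5+280,(y+.5)/4-.5+180); q=lambda x,y:((x+.5)/5-.5+250,(y+.5)/5-.5+190)
for n,a,b in(("A",(176.5,369),(498,359)),("B",(494.5,380),(420,173))):
    print(n,onz(T,f(*a),.06).round(4),onz(S,q(*b),.06).round(4),tri(T,f(*a),S,q(*b)))
for n,o in(("T",T),("S",S)):
  im=o["img"]; h=cv2.cvtColor(im,cv2.COLOR_BGR2HSV)
  for box in (((308,256,340,290),(387,258,419,292)) if n=="T" else ((335,253,364,276),(320,218,347,235))):
    x0,y0,x1,y1=box; s=im[y0:y1,x0:x1].min(2)
    t,m=cv2.threshold(s,0,255,cv2.THRESH_OTSU); print(n,box,np.percentile(s,[5,25,50,75,95]),t)
    M=np.zeros(im.shape[:2],np.uint8); th=np.percentile(s,50) 
    M[y0:y1,x0:x1]=(s>(205 if n=="T" else t))*255
    for c in blobs(M,60,1200,box):
        e=cv2.fitEllipse(c); print("  ",np.round(e[0],1),np.round(e[1],1),onz(o,e[0],.06).round(4))
  
s=get_obs(); R=Ro.from_rotvec(s["tool_rot"]).as_matrix(); print(R.round(3).tolist())
```

```text
A [0.4884 0.1067 0.06  ] [0.4922 0.1095 0.06  ] (array([0.49001508, 0.1063188 , 0.05751357]), np.float64(0.002745033565379876))
B [ 0.4853 -0.107   0.06  ] [ 0.4892 -0.1052  0.06  ] (array([ 0.48711247, -0.10770146,  0.05813129]), np.float64(0.0031818680394163075))
T (308, 256, 340, 290) [101.   173.75 186.   195.   201.  ] 148.0
T (387, 258, 419, 292) [108. 168. 180. 192. 201.] 148.0
S (335, 253, 364, 276) [ 53. 113. 142. 160. 188.] 131.0
   [349.  263.7] [28.3 30.1] [0.4952 0.1206 0.06  ]
S (320, 218, 347, 235) [ 63.  105.5 115.  160.  190. ] 137.0
   [333.6 224.5] [ 9.4 20.3] [ 0.4898 -0.1032  0.06  ]
[[0.911, 0.413, -0.0], [0.413, -0.911, 0.001], [0.0, -0.001, -1.0]]
```

```bash
cat >> h.py <<'E'
PSI=-6.5
def TR(lean=0,psi=PSI):
    L,p=np.radians([lean,psi]); M=np.array([[np.cos(L),0,np.sin(L)],[0,-1,0],[np.sin(L),0,-np.cos(L)]]).T
    return Ro.from_euler('z',p).as_matrix()@M
def plan(wps,start=None):
    s=get_obs(); p,R=(s["tool_pos"],Ro.from_rotvec(s["tool_rot"]).as_matrix()) if start is None else start
    for q,Q in wps:
        q=np.array(q); w=Ro.from_matrix(R.T@Q).as_rotvec()/np.pi; d=R.T@(q-p)/.3
        print(np.r_[w,d].round(4).tolist(),"mm",round(np.linalg.norm(q-p)*1e3),"deg",round(np.linalg.norm(w)*180)); p,R=q,Q
FL=np.array([.613,-.0162,.0797]); AX=-TR(35)[:,2]
E
python3 - <<'E'
from h import *
T=get_image("top"); print("post",onz(T,(535,333),0).round(3),onz(T,(532,230),0).round(3),AX)
s=get_obs();R0=Ro.from_rotvec(s["tool_rot"]).as_matrix()
plan([((.215,-.37,.231),R0),((.36,-.22,.2),TR(0,10)),((.487,-.1065,.14),TR()),((.487,-.1065,.012),TR())])
E
```

```text
post [ 0.34  -0.473  0.   ] [ 0.627 -0.477  0.   ] [-0.5698894   0.0649307   0.81915204]
[0.0, 0.0, 0.0, 0.1432, -0.6636, 0.0004] mm 204 deg 0
[-0.0001, -0.0, 0.08, 0.6467, -0.2557, 0.1035] mm 211 deg 14
[0.0, 0.0, 0.0917, 0.4826, -0.2991, 0.2] mm 181 deg 16
[0.0, 0.0, 0.0, 0.0, 0.0, 0.4267] mm 128 deg 0
```

Request:
carry_out --pt "0 0 0 0.143 -0.664 0 -1" --pt "0 0 0 0.143 -0.664 0 -1" --pt "0 0 0 0.143 -0.664 0 -1" --pt "0 0 0 0.143 -0.664 0 -1" --pt "0 0 0 0.143 -0.664 0 -1" --force 30

```text
t: 0.85
tool_pos: [0.2141, -0.3655, 0.2301]
tool_rot: [-3.069, -0.666, -0.0]
contact_force: [-0.6, -0.8, 0.1]
opening: 0.0852
grip_force: 0.0
```

Request:
carry_out --pt "0 0 0.08 0.647 -0.256 0.1 -1" --pt "0 0 0.08 0.647 -0.256 0.1 -1" --pt "0 0 0.08 0.647 -0.256 0.1 -1" --pt "0 0 0.08 0.647 -0.256 0.1 -1" --pt "0 0 0.08 0.647 -0.256 0.1 -1"

```text
t: 1.35
tool_pos: [0.3618, -0.2175, 0.201]
tool_rot: [-3.129, -0.279, -0.001]
contact_force: [0.3, -0.2, 0.5]
opening: 0.0853
grip_force: 0.0
```

Request:
carry_out --pt "0 0 0.092 0.483 -0.299 0.2 -1" --pt "0 0 0.092 0.483 -0.299 0.2 -1" --pt "0 0 0.092 0.483 -0.299 0.2 -1" --pt "0 0 0.092 0.483 -0.299 0.2 -1" --pt "0 0 0.092 0.483 -0.299 0.2 -1"

```text
t: 1.85
tool_pos: [0.4884, -0.1031, 0.1386]
tool_rot: [-3.134, 0.172, 0.006]
contact_force: [0.2, -0.8, -0.2]
opening: 0.0852
grip_force: 0.0
```

Run:
```python
from h import *
S=get_image("scene"); T=get_image("top")
a=cv2.resize(S["img"][180:290,290:390],None,fx=5,fy=5,interpolation=cv2.INTER_CUBIC)
b=cv2.resize(T["img"][215:325,345:445],None,fx=5,fy=5,interpolation=cv2.INTER_CUBIC)
w=np.hstack([a,b]); cv2.imwrite("pics/g1.png",cv2.resize(w,(800,440)))
print(get_obs()["tool_pos"])
plan([((.487,-.1065,.012),TR())])
```

```text
[ 0.48745591 -0.10595025  0.14069996]
[0.0, 0.0005, 0.0003, -0.0006, 0.002, 0.429] mm 129 deg 0
```

View pics/g1.png

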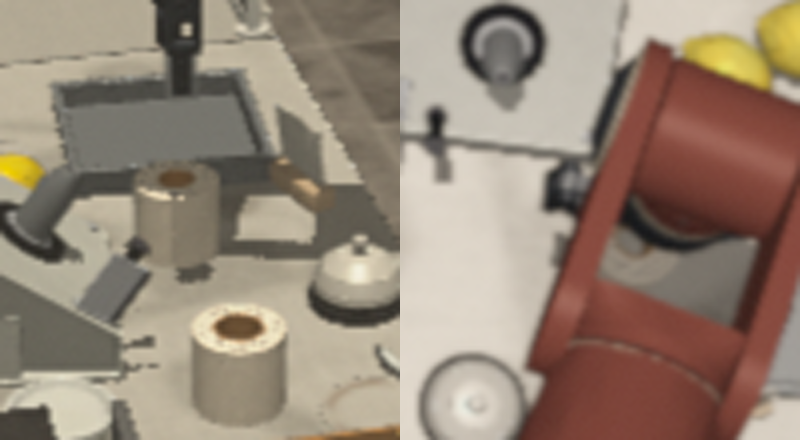

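The fingers hang right above roll B in the scene crop (180,80 over 178,178), with nothing in the way. Going down and gripping.

Request:
carry_out --pt "0 0 0 0 0.002 0.2 -1" --pt "0 0 0 0 0.002 0.32 -1" --pt "0 0 0 0 0.002 0.428 -1" --pt "0 0 0 0 0.002 0.428 -1" --pt "0 0 0 0 0.002 0.428 -1"

```text
t: 2.45
tool_pos: [0.4873, -0.1082, 0.014]
tool_rot: [3.136, -0.182, 0.001]
contact_force: [-0.0, 0.4, 0.9]
opening: 0.0853
grip_force: 0.0
```

Request:
carry_out --pt "0 0 0 0 0 0 1" --pt "0 0 0 0 0 0 1" --pt "0 0 0 0 0 0 1" --pt "0 0 0 0 0 0 1" --pt "0 0 0 0 0 0 1" --force 35

```text
t: 2.95
tool_pos: [0.4895, -0.1082, 0.0165]
tool_rot: [3.134, -0.18, 0.008]
contact_force: [-1.9, -0.8, 6.9]
opening: 0.0643
grip_force: 38.7
```

Run:
```python
from h import *
s=get_obs(); print({k:np.round(s[k],4).tolist() for k in("t","tool_pos","opening","grip_force","contact_force")})
tip=FL+.054*AX
# TCP sits 12 mm above roll's lower end
def on(h): return FL+AX*(h+.012)
print(on(.0),on(.07))
plan([((.487,-.1065,.16),TR()),((.487,-.06,.2),TR(20)),(on(.075),TR(35))])
```

```text
{'t': 2.95, 'tool_pos': [0.4895, -0.1082, 0.0165], 'opening': 0.0643, 'grip_force': 38.6834, 'contact_force': [-1.9307, -0.7532, 6.8703]}
[ 0.60616133 -0.01542083  0.08952982] [ 0.56626907 -0.01087568  0.14687047]
[0.0006, -0.0017, -0.0004, -0.0064, -0.0039, -0.4785] mm 144 deg 0
[-0.0, 0.1111, 0.0, -0.0175, -0.154, -0.1333] mm 61 deg 20
[-0.0, 0.0833, -0.0, 0.1644, -0.1926, 0.2338] mm 103 deg 15
```

Run:
```python
from h import *
on=lambda h: FL+AX*(h+.0165)
plan([((.487,-.1065,.17),TR()),((.487,-.06,.21),TR(20)),(on(.08),TR(35))],((.487,-.1065,.012),TR()))
```

```text
[0.0, 0.0, 0.0, 0.0, 0.0, -0.5267] mm 158 deg 0
[-0.0, 0.1111, 0.0, -0.0175, -0.154, -0.1333] mm 61 deg 20
[-0.0, 0.0833, -0.0, 0.1448, -0.1926, 0.2345] mm 101 deg 15
```

Request:
carry_out --pt "0 0 0 0 0 -0.15 1" --pt "0 0 0 0 0 -0.3 1" --pt "0 0 0 0 0 -0.45 1" --pt "0 0 0 0 0 -0.527 1" --pt "0 0 0 0 0 -0.527 1"

```text
t: 3.45
tool_pos: [0.4902, -0.1082, 0.1776]
tool_rot: [3.133, -0.179, 0.018]
contact_force: [-0.1, -0.7, -1.8]
opening: 0.0642
grip_force: 40.4
```

Request:
carry_out --pt "0 0.03 0 -0.004 -0.04 -0.035 1" --pt "0 0.06 0 -0.009 -0.08 -0.07 1" --pt "0 0.09 0 -0.014 -0.12 -0.1 1" --pt "0 0.111 0 -0.018 -0.154 -0.133 1" --pt "0 0.111 0 -0.018 -0.154 -0.133 1"

```text
t: 3.95
tool_pos: [0.4856, -0.0594, 0.21]
tool_rot: [3.07, -0.174, 0.541]
contact_force: [-0.0, 0.1, -1.8]
opening: 0.0643
grip_force: 40.4
```

Request:
carry_out --pt "0 0.03 0 0.04 -0.05 0.06 1" --pt "0 0.06 0 0.08 -0.1 0.12 1" --pt "0 0.083 0 0.12 -0.16 0.19 1" --pt "0 0.083 0 0.145 -0.193 0.234 1" --pt "0 0.083 0 0.145 -0.193 0.234 1"

```text
t: 4.45
tool_pos: [0.5565, -0.0095, 0.155]
tool_rot: [2.965, -0.167, 0.918]
contact_force: [0.0, -0.2, -2.3]
opening: 0.0641
grip_force: 40.4
```

Run:
```python
from h import *
S=get_image("scene"); T=get_image("top"); s=get_obs()
print({k:np.round(s[k],4).tolist() for k in("t","tool_pos","tool_rot","opening","grip_force","contact_force","q")})
R=Ro.from_rotvec(s["tool_rot"]).as_matrix(); print("axis",-R[:,2],AX)
a=cv2.resize(S["img"][185:285,260:360],None,fx=6,fy=6,interpolation=cv2.INTER_CUBIC)
cv2.imwrite("pics/g2.png",a)
bot=s["tool_pos"]+.0165*R[:,2]; f=lambda X:((proj(S,X)-[260,185]+.5)*6-.5).round(0).tolist()
print("bottom/top centre",f([bot,bot-.06*R[:,2]]),"fl,tip",f([FL,FL+.054*AX]))
```

```text
{'t': 4.55, 'tool_pos': [0.5576, -0.0106, 0.1584], 'tool_rot': [2.9612, -0.169, 0.9259], 'opening': 0.0642, 'grip_force': 40.4428, 'contact_force': [0.5879, -0.68, -1.0851], 'q': [-0.1676, -0.4287, 2.2391, 0.0454, 0.7263, 1.4927]}
axis [-0.56592296  0.06521811  0.82187457] [-0.5698894   0.0649307   0.81915204]
bottom/top centre [[319.0, 188.0], [391.0, 88.0]] fl,tip [[225.0, 318.0], [288.0, 231.0]]
```

View pics/g2.png

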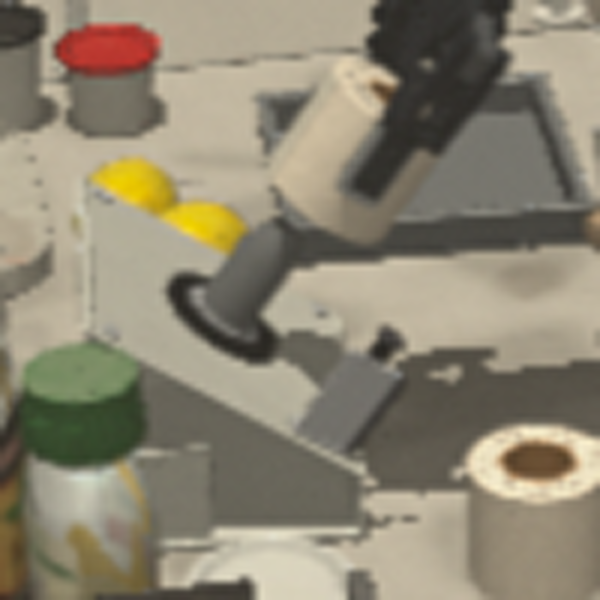

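The roll hangs just above the nose, but it looks less tilted than the spindle: its left edge runs (335,62) to (273,180). It may have pivoted in the pads, so I'll measure its silhouette.

```bash
cat >> h.py <<'E'
def sil(o,bot,ax,r=.032,L=.06):
    "silhouette lines of a cylinder in the image: (bottom,top) px left and right"
    c=-o["R"].T@o["t"]; v=bot+ax*L/2-c; n=np.cross(ax,v); n/=np.linalg.norm(n)
    return [proj(o,[bot+k*r*n,bot+k*r*n+L*ax]).round(1).tolist() for k in(1,-1)]
E
python3 - <<'E'
from h import *
S=get_image("scene"); s=get_obs(); R=Ro.from_rotvec(s["tool_rot"]).as_matrix()
bot=s["tool_pos"]+.0165*R[:,2]; print("pred",sil(S,bot,-R[:,2]))
g=cv2.cvtColor(S["img"],cv2.COLOR_BGR2GRAY).astype(int)
for r in range(194,230,2): print(r,g[r,296:340].tolist())
E
```

```text
pred [[[303.2, 208.8], [315.1, 192.0]], [[322.0, 222.3], [334.1, 205.7]]]
194 [167, 168, 164, 159, 157, 160, 150, 151, 147, 150, 149, 140, 132, 128, 146, 161, 182, 183, 178, 185, 205, 200, 186, 180, 176, 146, 101, 69, 51, 46, 48, 51, 57, 77, 115, 113, 59, 49, 45, 45, 50, 56, 61, 61]
196 [183, 183, 183, 181, 183, 184, 184, 186, 185, 185, 184, 183, 183, 184, 181, 180, 178, 178, 179, 192, 210, 207, 203, 199, 203, 201, 200, 200, 179, 130, 58, 48, 52, 50, 52, 53, 48, 46, 45, 51, 56, 59, 60, 57]
198 [184, 184, 185, 184, 185, 184, 184, 186, 185, 183, 183, 182, 181, 179, 175, 171, 172, 177, 178, 179, 195, 210, 198, 190, 193, 151, 82, 83, 102, 98, 56, 55, 63, 65, 52, 46, 44, 46, 48, 46, 45, 45, 46, 45]
200 [184, 184, 183, 183, 184, 183, 171, 151, 149, 151, 151, 137, 131, 127, 142, 162, 176, 176, 183, 188, 187, 189, 197, 206, 192, 182, 171, 117, 66, 51, 51, 53, 50, 49, 51, 54, 45, 45, 46, 46, 45, 46, 46, 53]
202 [185, 185, 185, 183, 183, 182, 167, 131, 109, 83, 78, 77, 81, 116, 162, 176, 179, 189, 190, 189, 188, 185, 185, 183, 189, 196, 168, 104, 56, 53, 53, 50, 49, 68, 83, 60, 52, 52, 49, 45,
[... 2062 characters left out ...]
23, 121, 119, 119, 117, 114, 111, 108, 97, 80, 76, 76, 76, 75, 73, 72, 72, 71, 69, 71, 69, 69, 69, 68, 70]
224 [157, 155, 155, 140, 114, 106, 106, 110, 112, 111, 99, 76, 70, 66, 67, 71, 71, 70, 70, 69, 72, 75, 79, 83, 87, 84, 80, 72, 71, 70, 72, 72, 72, 70, 71, 71, 71, 71, 70, 71, 71, 70, 70, 70]
226 [164, 153, 134, 108, 103, 106, 105, 104, 104, 101, 89, 73, 69, 67, 69, 71, 73, 70, 70, 70, 71, 70, 69, 69, 68, 71, 72, 71, 70, 70, 69, 69, 67, 67, 67, 65, 67, 68, 73, 81, 84, 86, 91, 90]
228 [166, 137, 105, 102, 102, 100, 99, 98, 94, 88, 78, 68, 68, 71, 71, 73, 82, 98, 99, 100, 101, 101, 102, 105, 106, 105, 108, 128, 166, 184, 185, 183, 182, 180, 177, 176, 174, 172, 168, 164, 163, 161, 161, 160]
```

Run:
```python
from h import *
S=get_image("scene"); T=get_image("top"); s=get_obs(); R=Ro.from_rotvec(s["tool_rot"]).as_matrix()
print("spindle pred S",sil(S,FL,AX,.0145,.036),"T",sil(T,FL,AX,.0145,.036), proj(T,[FL+.054*AX]))
g=cv2.cvtColor(S["img"],cv2.COLOR_BGR2GRAY).astype(int)
for r in range(222,248,2): print(r,g[r,280:316].tolist())
bot=s["tool_pos"]+.0165*R[:,2]
print("px per mm tool axes S",(proj(S,[bot+.01*R[:,i] for i in range(3)])-proj(S,[bot])).round(2).tolist())
print("pred T roll",sil(T,bot,-R[:,2]))
b=T["img"][200:250,345:405]; cv2.imwrite("pics/g3.png",cv2.resize(b,None,fx=10,fy=10,interpolation=cv2.INTER_CUBIC))
```

```text
spindle pred S [[[292.9, 234.5], [299.8, 224.9]], [[301.3, 240.6], [308.3, 231.0]]] T [[[375.7, 226.0], [375.7, 231.4]], [[364.9, 225.9], [364.7, 231.2]]] [[370.17752527 234.02091829]]
222 [173, 172, 172, 172, 172, 173, 174, 177, 185, 193, 194, 194, 192, 188, 186, 186, 182, 174, 164, 155, 153, 145, 149, 123, 113, 98, 67, 65, 87, 113, 116, 116, 119, 125, 120, 116]
224 [171, 172, 174, 172, 171, 172, 173, 173, 174, 174, 175, 183, 191, 190, 183, 175, 157, 155, 155, 140, 114, 105, 108, 111, 112, 111, 98, 78, 71, 66, 68, 70, 70, 69, 70, 69]
226 [173, 173, 172, 172, 172, 173, 172, 173, 173, 173, 173, 172, 172, 171, 173, 172, 164, 153, 134, 109, 102, 106, 107, 105, 104, 101, 91, 72, 68, 66, 68, 71, 72, 71, 70, 70]
228 [172, 171, 171, 172, 173, 173, 173, 172, 173, 173, 175, 173, 172, 173, 174, 173, 167, 138, 104, 103, 102, 101, 99, 98, 93, 88, 78, 69, 69, 72, 73, 72, 82, 100, 99, 101]
230 [172, 171, 171, 172, 172, 173, 172, 172, 159, 127, 108, 105, 118, 146, 166, 155, 117, 101, 102, 101, 97, 96, 92, 89, 82, 75, 70, 85, 138, 182, 183, 182, 183, 186, 188, 187]
232 [172, 173, 172, 172, 172, 174,
[... 791 characters left out ...]
95, 96, 102, 106, 106, 134, 168]
242 [171, 172, 172, 171, 171, 170, 170, 169, 171, 172, 174, 172, 172, 171, 150, 88, 63, 46, 43, 46, 48, 52, 49, 44, 42, 53, 77, 97, 98, 99, 99, 98, 100, 99, 97, 95]
244 [123, 133, 150, 167, 170, 174, 173, 172, 172, 173, 171, 172, 172, 172, 173, 175, 173, 162, 128, 89, 74, 50, 45, 45, 57, 86, 113, 108, 97, 97, 96, 99, 98, 99, 99, 98]
246 [128, 128, 120, 106, 109, 121, 151, 170, 171, 174, 173, 173, 173, 172, 172, 173, 172, 174, 175, 177, 177, 173, 173, 175, 175, 177, 178, 178, 175, 158, 114, 97, 97, 98, 101, 106]
px per mm tool axes S [[-3.02, -1.68], [-0.23, -1.65], [-1.97, 2.74]]
pred T roll [[[383.1, 238.1], [383.4, 247.9]], [[358.2, 237.6], [357.6, 247.5]]]
```

View pics/g3.png

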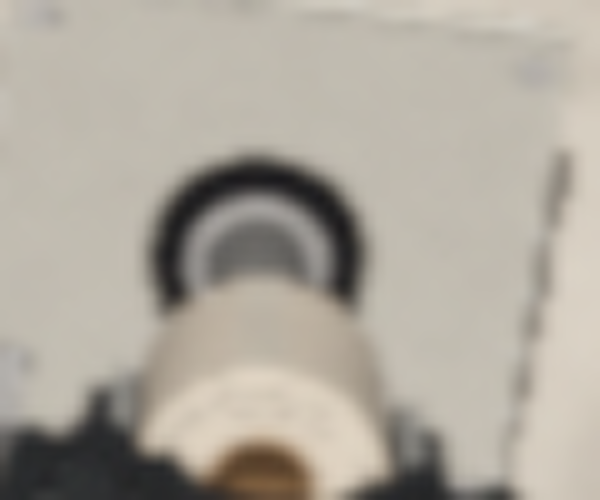

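The top view shows flange, spindle and roll all centred near crop column 258–263, so sideways alignment is good to about 1 mm. I'll check the tool-x offset numerically in both views.

Run:
```python
from h import *
S=get_image("scene"); T=get_image("top"); s=get_obs(); R=Ro.from_rotvec(s["tool_rot"]).as_matrix()
bot=s["tool_pos"]+.0165*R[:,2]; A=TR(35)
print("T far edges roll bottom, roll top, bore top far(r13), flange far", proj(T,[bot+.032*R[:,0],bot-.06*R[:,2]+.032*R[:,0],bot-.06*R[:,2]+.013*R[:,0],FL+.03*A[:,0]]).round(1).tolist())
print("px/10mm tool x,y,z T",(proj(T,[bot+.01*R[:,i] for i in range(3)])-proj(T,[bot])).round(2).tolist())
g=cv2.cvtColor(T["img"],cv2.COLOR_BGR2GRAY); print("T col370",list(zip(range(210,252),g[210:252,369:373].mean(1).round().astype(int).tolist())))
t=np.linspace(0,2*np.pi,13)[:-1]
print("S bottom rim pred",proj(S,[bot+.032*(np.cos(a)*R[:,0]+np.sin(a)*R[:,1]) for a in t]).round(1).tolist())
```

```text
T far edges roll bottom, roll top, bore top far(r13), flange far [[372.4, 226.5], [372.3, 236.1], [371.2, 243.0], [371.9, 215.7]]
px/10mm tool x,y,z T [[0.56, -3.52], [3.86, 0.52], [0.03, -1.58]]
T col370 [(210, 187), (211, 186), (212, 187), (213, 186), (214, 177), (215, 137), (216, 72), (217, 34), (218, 42), (219, 99), (220, 150), (221, 152), (222, 120), (223, 104), (224, 104), (225, 105), (226, 113), (227, 142), (228, 174), (229, 182), (230, 180), (231, 180), (232, 179), (233, 179), (234, 180), (235, 184), (236, 195), (237, 212), (238, 211), (239, 203), (240, 205), (241, 207), (242, 205), (243, 184), (244, 128), (245, 80), (246, 71), (247, 82), (248, 97), (249, 81), (250, 54), (251, 43)]
S bottom rim pred [[302.7, 209.7], [303.8, 207.9], [307.1, 207.9], [311.7, 209.9], [316.6, 213.2], [320.3, 217.1], [322.1, 220.5], [321.2, 222.5], [318.0, 222.5], [313.2, 220.6], [308.2, 217.1], [304.4, 213.1]]
```

Together the two views put the roll about 3.5 mm toward tool −x and 1 mm toward tool +y. I'll correct that and approach.

Request:
carry_out --pt "0 0 0 0.012 -0.003 0 1" --pt "0 0 0 0.012 -0.003 0.03 1" --pt "0 0 0 0.012 -0.003 0.06 1" --pt "0 0 0 0.012 -0.003 0.08 1" --pt "0 0 0 0.012 -0.003 0.08 1"

```text
t: 5.3
tool_pos: [0.5742, -0.0114, 0.1401]
tool_rot: [2.961, -0.17, 0.926]
contact_force: [0.2, 0.2, -2.4]
opening: 0.0642
grip_force: 40.4
```

Request:
carry_out --pt "0 0 0 0 0 0.01 1" --pt "0 0 0 0 0 0.02 1" --pt "0 0 0 0 0 0.02 1"

```text
t: 5.6
tool_pos: [0.5781, -0.0118, 0.1369]
tool_rot: [2.96, -0.17, 0.93]
contact_force: [0.7, 0.3, -2.3]
opening: 0.0641
grip_force: 40.4
```

```bash
cat > st.py <<'E'
from h import *
s=get_obs(); R=Ro.from_rotvec(s["tool_rot"]).as_matrix(); d=s["tool_pos"]-FL
print("t",s["t"],"F tool",(R.T@s["contact_force"]).round(1),"M tool",(R.T@s["wrist_torque"]).round(2),"grip",round(s["grip_force"],1),"open",round(s["opening"],4))
A=TR(35); print("TCP above flange mm",round(d@AX*1e3,1),"off x,y",(A[:,:2].T@d*1e3).round(1),"lean",round(np.degrees(np.arccos(-R[2,2])),2),"pos",s["tool_pos"].round(4))
E
python3 st.py
```

```text
t 5.6 F tool [-0.7 -0.4  2.3] M tool [-0.01 -0.48 -0.02] grip 40.4 open 0.0641
TCP above flange mm 67.0 off x,y [ 3.9 -0.4] lean 34.89 pos [ 0.5781 -0.0118  0.1369]
```

No contact yet, and the end is already past the tip. Continuing gently.

Request:
carry_out --pt "0 0 0 0 0 0.007 1" --pt "0 0 0 0 0 0.014 1" --pt "0 0 0 0 0 0.014 1"

```text
t: 5.9
tool_pos: [0.5805, -0.0121, 0.1336]
tool_rot: [2.96, -0.17, 0.93]
contact_force: [0.7, -0.2, -1.8]
opening: 0.0644
grip_force: 40.4
```

Request:
carry_out --pt "0 0 0 0 0 0.005 1" --pt "0 0 0 0 0 0.01 1" --pt "0 0 0 0 0 0.01 1"

```text
t: 6.2
tool_pos: [0.5822, -0.0121, 0.1313]
tool_rot: [2.96, -0.17, 0.931]
contact_force: [-1.0, 1.0, -0.6]
opening: 0.064
grip_force: 40.7
```

```bash
python3 st.py
```

```text
t 6.2 F tool [-1.2 -0.8 -0.2] M tool [ 0.19 -0.51  0.  ] grip 40.7 open 0.064
TCP above flange mm 60.1 off x,y [ 4.2 -0.6] lean 34.9 pos [ 0.5822 -0.0121  0.1313]
```

Contact is starting with the lower end about 41 mm above the flange. Pressing gently in small steps.

Request:
carry_out --pt "0 0 0 0 0 0.003 1" --pt "0 0 0 0 0 0.006 1" --pt "0 0 0 0 0 0.006 1"

```text
t: 6.5
tool_pos: [0.5831, -0.0122, 0.131]
tool_rot: [2.96, -0.169, 0.93]
contact_force: [-12.9, 2.5, 10.1]
opening: 0.0643
grip_force: 41.8
```

```bash
python3 st.py
```

```text
t 6.5 F tool [ -5.   -1.  -15.8] M tool [ 0.22 -1.44  0.01] grip 41.8 open 0.0643
TCP above flange mm 59.3 off x,y [ 4.7 -0.6] lean 34.86 pos [ 0.5831 -0.0122  0.131 ]
```

It resists at 16 N with a small sideways load. I'll centre it (tool −x 1.5 mm) and check it is truly stuck, not jammed off-axis.

Request:
carry_out --pt "0 0 0 -0.003 0 0 1" --pt "0 0 0 -0.005 -0.001 0 1" --pt "0 0 0 -0.005 -0.001 0 1"

```text
t: 6.8
tool_pos: [0.5828, -0.0121, 0.1309]
tool_rot: [2.958, -0.169, 0.934]
contact_force: [-8.2, 0.9, 6.8]
opening: 0.0645
grip_force: 41.3
```

```bash
python3 st.py
python3 - <<'E'
from h import *
S=get_image("scene");T=get_image("top")
a=cv2.resize(S["img"][200:260,275:345],None,fx=7,fy=7,interpolation=cv2.INTER_CUBIC)
b=cv2.resize(T["img"][200:260,350:392],None,fx=7,fy=7,interpolation=cv2.INTER_CUBIC)
cv2.imwrite("pics/g4.png",np.hstack([a,b]))
E
```

```text
t 6.8 F tool [ -2.8   0.  -10.3] M tool [ 0.04 -0.8   0.03] grip 41.3 open 0.0645
TCP above flange mm 59.4 off x,y [ 4.4 -0.7] lean 35.05 pos [ 0.5828 -0.0121  0.1309]
```

View pics/g4.png

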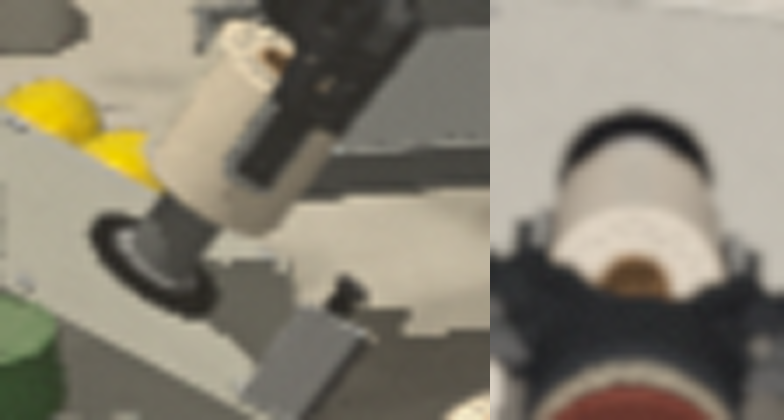

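The roll sits squarely on the nose and most of the shaft is still visible. It is held at about 59 mm TCP height under 10–16 N, so its core is too narrow and it goes to the returns box.

Run:
```python
from h import *
A=TR(35); c=FL+AX*.0965+A@np.array([2.1,-1.2,39])*1e-3
print(c)
plan([(c+.06*AX,A),((.47,.06,.22),TR(15)),((.483,.2,.2),TR()),((.483,.276,.1),TR()),((.483,.276,.032),TR()),((.483,.276,.024),TR())],(c,A))
```

```text
[ 0.58207636 -0.01146893  0.12800575]
[0.0, 0.0, 0.0, 0.0, -0.0, -0.2] mm 60 deg 0
[0.0, -0.1111, 0.0, -0.1503, -0.1944, -0.2796] mm 112 deg 20
[-0.0, -0.0833, -0.0, -0.0267, -0.4686, 0.0619] mm 142 deg 15
[0.0, 0.0, 0.0, -0.0287, -0.2517, 0.3333] mm 126 deg 0
[0.0, 0.0, 0.0, 0.0, 0.0, 0.2267] mm 68 deg 0
[0.0, 0.0, 0.0, 0.0, 0.0, 0.0267] mm 8 deg 0
```

Request:
carry_out --pt "0 0 0 0 0 -0.03 1" --pt "0 0 0 0 0 -0.08 1" --pt "0 0 0 0 0 -0.14 1" --pt "0 0 0 0 0 -0.2 1" --pt "0 0 0 0 0 -0.2 1"

```text
t: 7.4
tool_pos: [0.5486, -0.0082, 0.1814]
tool_rot: [2.956, -0.169, 0.939]
contact_force: [-0.2, -0.2, -1.1]
opening: 0.0647
grip_force: 40.5
```

Request:
carry_out --pt "0 -0.028 0 -0.038 -0.05 -0.07 1" --pt "0 -0.056 0 -0.075 -0.1 -0.14 1" --pt "0 -0.084 0 -0.113 -0.15 -0.21 1" --pt "0 -0.111 0 -0.15 -0.194 -0.28 1" --pt "0 -0.111 0 -0.15 -0.194 -0.28 1"

```text
t: 7.9
tool_pos: [0.4716, 0.0606, 0.2237]
tool_rot: [3.095, -0.174, 0.412]
contact_force: [0.6, -0.4, -1.4]
opening: 0.0645
grip_force: 40.5
```

Request:
carry_out --pt "0 -0.02 0 -0.007 -0.117 0.015 1" --pt "0 -0.042 0 -0.013 -0.234 0.03 1" --pt "0 -0.063 0 -0.02 -0.35 0.045 1" --pt "0 -0.083 0 -0.027 -0.469 0.062 1" --pt "0 -0.083 0 -0.027 -0.469 0.062 1"

```text
t: 8.4
tool_pos: [0.4839, 0.2018, 0.1978]
tool_rot: [-3.137, 0.175, 0.006]
contact_force: [0.0, -0.2, -2.2]
opening: 0.0639
grip_force: 40.6
```

Request:
carry_out --pt "0 0 0 -0.01 -0.1 0.1 1" --pt "0 0 0 -0.02 -0.2 0.2 1" --pt "0 0 0 -0.029 -0.252 0.3 1" --pt "0 0 0 -0.029 -0.252 0.333 1" --pt "0 0 0 -0.029 -0.252 0.333 1"

```text
t: 8.9
tool_pos: [0.4817, 0.2742, 0.0983]
tool_rot: [3.134, -0.18, -0.006]
contact_force: [-0.5, 0.1, -2.1]
opening: 0.0641
grip_force: 40.6
```

```bash
python3 st.py
python3 - <<'E'
from h import *
S=get_image("scene"); s=get_obs(); R=Ro.from_rotvec(s["tool_rot"]).as_matrix()
a=cv2.resize(S["img"][200:350,290:440],None,fx=4,fy=4,interpolation=cv2.INTER_CUBIC); cv2.imwrite("pics/g5.png",a)
bot=s["tool_pos"]+.0185*R[:,2]-.0035*R[:,0]
print(((np.array(sil(S,bot,-R[:,2]))-[290,200]+.5)*4).round(0).tolist(), ((proj(S,[bot,(.479,.276,.004)])-[290,200]+.5)*4).round())
plan([((.483,.276,.032),TR())])
E
```

```text
t 8.9 F tool [-0.5 -0.1  2.1] M tool [0.01 0.05 0.01] grip 40.6 open 0.0641
TCP above flange mm 108.9 off x,y [-123.1 -273.7] lean 0.27 pos [0.4817 0.2742 0.0983]
[[[269.0, 354.0], [270.0, 270.0]], [[374.0, 356.0], [378.0, 273.0]]] [[322. 355.]
 [321. 459.]]
[0.0003, 0.0002, -0.0005, -0.0008, -0.0051, 0.2284] mm 69 deg 0
```

View pics/g5.png

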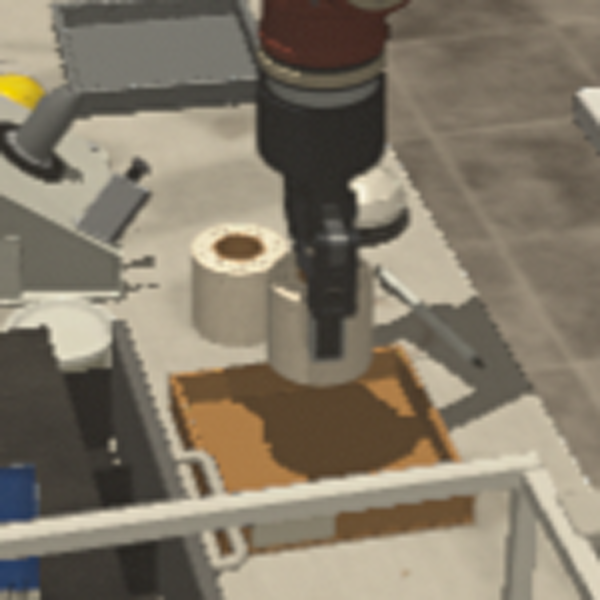

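The roll hangs upright (270–374 wide, as predicted) above the box. Lowering it now.

Request:
carry_out --pt "0 0 0 0 0 0.1 1" --pt "0 0 0 0 0 0.18 1" --pt "0 0 0 0 0 0.225 1" --pt "0 0 0 0 0 0.24 1" --pt "0 0 0 0 0 0.24 1"

```text
t: 9.45
tool_pos: [0.4839, 0.2754, 0.0301]
tool_rot: [-3.136, 0.181, -0.002]
contact_force: [0.7, 0.3, -1.7]
opening: 0.0639
grip_force: 40.6
```

Request:
carry_out --pt "0 0 0 0 0 0.007 1" --pt "0 0 0 0 0 0.012 1" --pt "0 0 0 0 0 0.012 1"

```text
t: 9.75
tool_pos: [0.4837, 0.2759, 0.0265]
tool_rot: [-3.136, 0.18, -0.002]
contact_force: [0.7, 0.0, -2.7]
opening: 0.0641
grip_force: 40.6
```

```bash
python3 st.py
```

```text
t 9.75 F tool [ 0.7 -0.1  2.7] M tool [ 0.02  0.01 -0.02] grip 40.6 open 0.0641
TCP above flange mm 49.0 off x,y [-162.9 -275.6] lean 0.07 pos [0.4837 0.2759 0.0265]
```

Not touching yet; smaller steps from here.

Request:
carry_out --pt "0 0 0 0 0 0.007 1" --pt "0 0 0 0 0 0.011 1" --pt "0 0 0 0 0 0.011 1"

```text
t: 10.05
tool_pos: [0.483, 0.2757, 0.0222]
tool_rot: [3.136, -0.18, -0.001]
contact_force: [0.4, 0.4, -2.3]
opening: 0.0641
grip_force: 40.6
```

Request:
carry_out --pt "0 0 0 0 0 0.004 1" --pt "0 0 0 0 0 0.006 1" --pt "0 0 0 0 0 0.006 1"

```text
t: 10.35
tool_pos: [0.4833, 0.2757, 0.0207]
tool_rot: [3.136, -0.18, 0.0]
contact_force: [0.2, 0.6, -1.4]
opening: 0.0644
grip_force: 40.6
```

```bash
python3 st.py
```

```text
t 10.35 F tool [ 0.1 -0.6  1.4] M tool [ 0.01  0.02 -0.01] grip 40.6 open 0.0644
TCP above flange mm 44.5 off x,y [-166.5 -275.4] lean 0.0 pos [0.4833 0.2757 0.0207]
```

Request:
carry_out --pt "0 0 0 0 0 0.002 1" --pt "0 0 0 0 0 0.002 -1" --pt "0 0 0 0 0 0.002 -1" --pt "0 0 0 0 0 0.002 -1" --pt "0 0 0 0 0 0.002 -1"

```text
t: 10.85
tool_pos: [0.4834, 0.2758, 0.0202]
tool_rot: [-3.136, 0.18, -0.0]
contact_force: [-0.0, -0.6, -0.3]
opening: 0.0856
grip_force: 0.0
```

Request:
carry_out --pt "0 0 0 0 0 0 -1" --pt "0 0 0 0 0 -0.08 -1" --pt "0 0 0 0 0 -0.24 -1" --pt "0 0 0 0 0 -0.4 -1" --pt "0 0 0 0 0 -0.4 -1"

```text
t: 11.35
tool_pos: [0.488, 0.2778, 0.149]
tool_rot: [-3.13, 0.179, -0.022]
contact_force: [0.6, 0.2, 0.9]
opening: 0.0857
grip_force: 0.0
```

```bash
python3 st.py
python3 - <<'E'
from h import *
plan([((.489,.1075,.14),TR()),((.489,.1075,.012),TR())])
S=get_image("scene");g=cv2.cvtColor(S["img"],cv2.COLOR_BGR2GRAY).astype(int)
print("pred roll",sil(S,np.array([.479,.276,.004]),np.array([0,0,1.])))
for r in (300,304,308,312,318): print(r,g[r,350:395].tolist())
E
```

```text
t 11.35 F tool [ 0.6 -0.3 -0.9] M tool [0.02 0.01 0.01] grip 0.0 open 0.0857
TCP above flange mm 147.1 off x,y [ -89.2 -277.9] lean 0.88 pos [0.488  0.2778 0.149 ]
[-0.0023, -0.0043, -0.0003, 0.0676, 0.5637, 0.0269] mm 170 deg 1
[0.0, 0.0, 0.0, 0.0, 0.0, 0.4267] mm 128 deg 0
pred roll [[[356.8, 313.8], [357.0, 294.1]], [[382.5, 314.6], [383.3, 294.9]]]
300 [118, 90, 81, 73, 71, 81, 105, 120, 142, 188, 221, 227, 220, 179, 144, 130, 109, 104, 120, 137, 124, 109, 108, 108, 112, 120, 141, 187, 216, 188, 143, 108, 83, 73, 72, 73, 74, 100, 128, 135, 135, 118, 85, 67, 65]
304 [133, 134, 134, 135, 130, 115, 105, 118, 122, 127, 130, 132, 137, 136, 135, 129, 123, 124, 126, 126, 126, 125, 125, 124, 123, 124, 126, 131, 130, 123, 120, 105, 82, 73, 73, 73, 72, 73, 71, 72, 73, 73, 71, 72, 71]
308 [133, 132, 134, 133, 133, 121, 106, 115, 124, 130, 132, 133, 137, 135, 138, 133, 126, 124, 124, 123, 125, 124, 124, 123, 122, 121, 120, 123, 127, 124, 118, 101, 79, 72, 72, 73, 73, 73, 74, 75, 73, 73, 72, 72, 84]
312 [132, 133, 133, 133, 132, 126, 115, 115, 122, 127, 129, 132, 133, 135, 135, 130, 123, 122, 123, 124, 125, 123, 121, 121, 120, 120, 120, 123, 125, 121, 115, 100, 78, 73, 72, 73, 73, 71, 72, 73, 83, 95, 114, 132, 135]
318 [132, 133, 133, 134, 133, 133, 133, 131, 128, 128, 131, 132, 134, 136, 137, 134, 126, 121, 120, 123, 122, 123, 124, 123, 122, 123, 128, 137, 142, 148, 157, 162, 162, 163, 173, 191, 204, 211, 211, 212, 212, 214, 213, 213, 213]
```

Roll B stands upright in the box, with edges at columns 356–381 as predicted. Next is the other roll.

Run:
```python
from h import *
get_image("top"); s=get_obs();print(s["tool_pos"],s["dq"].round(3) if hasattr(s["dq"],"round") else s["dq"])
plan([((.4865,.107,.14),TR()),((.4865,.107,.012),TR())])
```

```text
[0.48436828 0.2762     0.14214337] [-0.     0.039  0.057 -0.002  0.002  0.001]
[-0.0006, -0.0012, -0.0003, 0.0715, 0.5595, 0.0063] mm 169 deg 0
[0.0, 0.0, 0.0, 0.0, 0.0, 0.4267] mm 128 deg 0
```

Request:
carry_out --pt "0 0 0 0.02 0.15 0 -1" --pt "0 0 0 0.04 0.3 0 -1" --pt "0 0 0 0.06 0.45 0 -1" --pt "0 0 0 0.074 0.558 0 -1" --pt "0 0 0 0.074 0.558 0 -1"

```text
t: 11.95
tool_pos: [0.4848, 0.1037, 0.1376]
tool_rot: [3.135, -0.187, -0.006]
contact_force: [0.1, 1.2, -0.4]
opening: 0.0852
grip_force: 0.0
```

Request:
carry_out --pt "0 0 0 0 0 0 -1" --pt "0 0 0 0 0 0.02 -1" --pt "0 0 0 0 0 0.02 -1"

```text
t: 12.25
tool_pos: [0.4851, 0.1078, 0.1323]
tool_rot: [3.136, -0.177, -0.005]
contact_force: [0.1, -0.4, 0.0]
opening: 0.0856
grip_force: 0.0
```

Run:
```python
from h import *
get_image("top"); s=get_obs();print(s["tool_pos"])
plan([((.4865,.107,.012),TR())])
```

```text
[0.4853307  0.10779661 0.13280748]
[0.0001, 0.0007, 0.0002, 0.0051, 0.0021, 0.4027] mm 121 deg 0
```

Request:
carry_out --pt "0 0 0 0.004 0.002 0.13 -1" --pt "0 0 0 0.004 0.002 0.26 -1" --pt "0 0 0 0.004 0.002 0.36 -1" --pt "0 0 0 0.004 0.002 0.4 -1" --pt "0 0 0 0.004 0.002 0.4 -1"

```text
t: 12.8
tool_pos: [0.4856, 0.1065, 0.0122]
tool_rot: [3.136, -0.178, -0.007]
contact_force: [-0.3, 1.1, 0.2]
opening: 0.0855
grip_force: 0.0
```

Request:
carry_out --pt "0 0 0 0 0 0 1" --pt "0 0 0 0 0 0 1" --pt "0 0 0 0 0 0 1" --pt "0 0 0 0 0 0 1" --pt "0 0 0 0 0 0 1" --force 35

```text
t: 13.3
tool_pos: [0.4894, 0.1064, 0.0165]
tool_rot: [-3.136, 0.18, -0.007]
contact_force: [-0.0, 1.1, 7.0]
opening: 0.0637
grip_force: 39.2
```

Request:
carry_out --pt "0 0 0 0 0 -0.15 1" --pt "0 0 0 0 0 -0.3 1" --pt "0 0 0 0 0 -0.45 1" --pt "0 0 0 0 0 -0.527 1" --pt "0 0 0 0 0 -0.527 1"

```text
t: 13.8
tool_pos: [0.4901, 0.1063, 0.1776]
tool_rot: [-3.135, 0.18, -0.015]
contact_force: [0.3, 0.3, -2.1]
opening: 0.0633
grip_force: 39.6
```

```bash
python3 st.py
python3 - <<'E'
from h import *
get_image("top"); get_image("top"); s=get_obs(); print(s["tool_pos"])
on=lambda h: FL+AX*(h+.0165)
A=TR(35)
plan([((.487,.05,.21),TR(20)),(on(.08)+A@np.array([.002,-.001,0]),A)])
E
```

```text
t 13.8 F tool [ 0.2 -0.4  2.1] M tool [ 0.02  0.   -0.03] grip 39.6 open 0.0633
TCP above flange mm 158.2 off x,y [ -55.3 -107.7] lean 0.56 pos [0.4901 0.1063 0.1776]
[0.48702028 0.10606448 0.17196373]
[0.0001, 0.111, -0.0004, 0.0213, 0.1857, -0.1268] mm 68 deg 20
[-0.0, 0.0833, -0.0, 0.1902, 0.1684, 0.247] mm 106 deg 15
```

Request:
carry_out --pt "0 0.028 0 0.005 0.046 -0.032 1" --pt "0 0.056 0 0.01 0.092 -0.064 1" --pt "0 0.084 0 0.015 0.138 -0.096 1" --pt "0 0.111 0 0.021 0.186 -0.127 1" --pt "0 0.111 0 0.021 0.186 -0.127 1"

```text
t: 14.4
tool_pos: [0.4851, 0.0492, 0.2076]
tool_rot: [3.07, -0.178, 0.536]
contact_force: [0.3, 0.1, -0.6]
opening: 0.0633
grip_force: 39.6
```

Request:
carry_out --pt "0 0.03 0 0.05 0.045 0.05 1" --pt "0 0.06 0 0.1 0.09 0.11 1" --pt "0 0.083 0 0.15 0.135 0.18 1" --pt "0 0.083 0 0.19 0.168 0.247 1" --pt "0 0.083 0 0.19 0.168 0.247 1"

```text
t: 14.9
tool_pos: [0.5577, -0.0095, 0.1536]
tool_rot: [2.966, -0.173, 0.914]
contact_force: [-0.5, -0.3, -1.6]
opening: 0.0632
grip_force: 39.6
```

```bash
cat > chk.py <<'E'
from h import *
S=get_image("scene"); T=get_image("top"); S=get_image("scene"); s=get_obs(); R=Ro.from_rotvec(s["tool_rot"]).as_matrix()
bot=s["tool_pos"]+.0165*R[:,2]; L=sil(S,bot,-R[:,2])[0]; print("pred S left",L)
g=cv2.cvtColor(S["img"],cv2.COLOR_BGR2GRAY).astype(int)
for r in range(198,214,2): print(r,round(np.interp(r,[L[1][1],L[0][1]],[L[1][0],L[0][0]]),1),g[r,298:318].tolist())
print("pred T far bottom, top",proj(T,[bot+.032*R[:,0],bot-.06*R[:,2]+.032*R[:,0]]).round(1).tolist(),"sides",sil(T,bot,-R[:,2]))
g=cv2.cvtColor(T["img"],cv2.COLOR_BGR2GRAY); print("T col370",list(zip(range(222,248),g[222:248,369:373].mean(1).round().astype(int).tolist())))
for r in(232,236,240): print(r,g[r,352:392].tolist())
E
python3 chk.py; python3 st.py
```

```text
pred S left [[302.9, 209.4], [314.7, 192.6]]
198 310.9 [185, 185, 185, 183, 184, 185, 185, 183, 182, 182, 180, 177, 175, 174, 183, 187, 190, 204, 215, 210]
200 309.5 [183, 184, 182, 182, 170, 152, 148, 151, 150, 136, 131, 139, 169, 186, 192, 192, 193, 192, 194, 205]
202 308.1 [184, 184, 183, 181, 165, 131, 108, 83, 77, 89, 134, 180, 188, 190, 191, 190, 191, 190, 189, 187]
204 306.7 [184, 184, 183, 182, 169, 130, 121, 109, 101, 149, 185, 190, 193, 194, 194, 193, 193, 191, 188, 186]
206 305.3 [184, 185, 184, 182, 162, 110, 120, 139, 169, 187, 189, 189, 189, 189, 190, 189, 185, 183, 181, 179]
208 303.9 [182, 183, 183, 182, 180, 161, 146, 180, 186, 188, 188, 189, 190, 189, 188, 187, 184, 180, 176, 170]
210 302.9 [173, 173, 175, 175, 175, 179, 186, 188, 189, 189, 191, 190, 190, 187, 184, 180, 178, 174, 160, 135]
212 302.9 [168, 168, 168, 168, 174, 185, 190, 191, 189, 190, 189, 187, 183, 180, 178, 176, 171, 155, 129, 114]
pred T far bottom, top [[371.4, 226.2], [371.3, 235.7]] sides [[[382.1, 237.8], [382.3, 247.5]], [[357.2, 237.4], [356.6, 247.1]]]
T col370 [(222, 120), (223, 104), (224,
[... 360 characters left out ...]
183, 183, 184, 184, 184, 183, 182, 180, 177, 175, 172, 167, 161, 164, 178, 188, 189, 190, 190, 190, 191, 190, 190, 188, 189]
236 [189, 189, 189, 187, 185, 178, 163, 154, 160, 167, 173, 179, 186, 192, 199, 205, 210, 212, 213, 210, 204, 197, 191, 184, 176, 169, 164, 158, 152, 149, 164, 183, 191, 192, 191, 191, 190, 190, 190, 190]
240 [155, 107, 76, 104, 125, 121, 136, 167, 193, 206, 210, 212, 209, 207, 208, 207, 201, 198, 198, 200, 200, 203, 205, 206, 207, 207, 206, 197, 178, 153, 147, 163, 177, 185, 189, 190, 191, 192, 191, 192]
t 15.05 F tool [-0.1  0.2  1.6] M tool [-0.03 -0.32 -0.01] grip 39.6 open 0.0634
TCP above flange mm 96.1 off x,y [ 1.1 -1.5] lean 34.76 pos [ 0.5594 -0.0086  0.159 ]
```

Measured offsets are small here. I'll correct +0.5 mm in x and +1 mm in y, then go down.

Request:
carry_out --pt "0 0.001 0 0.002 0.003 0 1" --pt "0 0.001 0 0.002 0.003 0.03 1" --pt "0 0.001 0 0.002 0.003 0.07 1" --pt "0 0.001 0 0.002 0.003 0.1 1" --pt "0 0.001 0 0.002 0.003 0.1 1"

```text
t: 15.55
tool_pos: [0.5768, -0.0117, 0.1343]
tool_rot: [2.96, -0.169, 0.932]
contact_force: [-1.0, 0.1, -1.8]
opening: 0.0635
grip_force: 39.6
```

Request:
carry_out --pt "0 0 0 0 0 0.008 1" --pt "0 0 0 0 0 0.016 1" --pt "0 0 0 0 0 0.016 1"

```text
t: 15.85
tool_pos: [0.58, -0.0123, 0.1319]
tool_rot: [2.958, -0.17, 0.936]
contact_force: [0.7, -0.8, -1.0]
opening: 0.0636
grip_force: 39.6
```

```bash
python3 st.py
```

```text
t 15.85 F tool [0.1 0.7 1.3] M tool [ 0.02 -0.36 -0.04] grip 39.6 open 0.0636
TCP above flange mm 61.9 off x,y [ 2.7 -0.1] lean 35.1 pos [ 0.58   -0.0123  0.1319]
```

Request:
carry_out --pt "0 0 0 0 0 0.007 1" --pt "0 0 0 0 0 0.014 1" --pt "0 0 0 0 0 0.014 1"

```text
t: 16.15
tool_pos: [0.5823, -0.0126, 0.1282]
tool_rot: [2.958, -0.17, 0.935]
contact_force: [-0.5, -0.4, -0.6]
opening: 0.063
grip_force: 39.6
```

```bash
python3 st.py
```

```text
t 16.15 F tool [-0.7  0.5  0.3] M tool [-0.01 -0.39  0.06] grip 39.6 open 0.063
TCP above flange mm 57.5 off x,y [ 2.5 -0.1] lean 35.08 pos [ 0.5823 -0.0126  0.1282]
```

It has passed where B stuck (59.3 mm). Continuing.

Request:
carry_out --pt "0 0 0 -0.001 0 0.006 1" --pt "0 0 0 -0.002 0 0.012 1" --pt "0 0 0 -0.002 0 0.012 1"

```text
t: 16.45
tool_pos: [0.5838, -0.0128, 0.1248]
tool_rot: [2.958, -0.17, 0.935]
contact_force: [0.9, 0.0, -0.9]
opening: 0.0635
grip_force: 39.6
```

```bash
python3 st.py
```

```text
t 16.45 F tool [ 0.2 -0.1  1.3] M tool [-0.   -0.37 -0.01] grip 39.6 open 0.0635
TCP above flange mm 53.8 off x,y [ 1.8 -0.1] lean 35.07 pos [ 0.5838 -0.0128  0.1248]
```

Request:
carry_out --pt "0 0 0 0 0 0.007 1" --pt "0 0 0 0 0 0.014 1" --pt "0 0 0 0 0 0.014 1"

```text
t: 16.75
tool_pos: [0.5863, -0.0131, 0.1214]
tool_rot: [2.958, -0.17, 0.935]
contact_force: [-0.7, -0.2, -0.4]
opening: 0.0632
grip_force: 39.6
```

Request:
carry_out --pt "0 0 0 0 0 0.007 1" --pt "0 0 0 0 0 0.014 1" --pt "0 0 0 0 0 0.014 1"

```text
t: 17.05
tool_pos: [0.5887, -0.0134, 0.118]
tool_rot: [2.958, -0.17, 0.935]
contact_force: [0.2, 0.6, -2.6]
opening: 0.0636
grip_force: 39.6
```

```bash
python3 st.py
```

```text
t 17.05 F tool [-1.3 -0.6  2.2] M tool [ 0.01 -0.38 -0.06] grip 39.6 open 0.0636
TCP above flange mm 45.4 off x,y [ 1.9 -0.1] lean 35.08 pos [ 0.5887 -0.0134  0.118 ]
```

Sliding freely with no force, so I'll take bigger steps and then slow near the flange.

Request:
carry_out --pt "0 0 0 0 0 0.01 1" --pt "0 0 0 0 0 0.02 1" --pt "0 0 0 0 0 0.03 1" --pt "0 0 0 0 0 0.03 1"

```text
t: 17.45
tool_pos: [0.5938, -0.014, 0.1104]
tool_rot: [2.958, -0.17, 0.934]
contact_force: [0.4, 0.7, -0.7]
opening: 0.0632
grip_force: 39.6
```

Request:
carry_out --pt "0 0 0 0 0 0.01 1" --pt "0 0 0 0 0 0.02 1" --pt "0 0 0 0 0 0.03 1" --pt "0 0 0 0 0 0.03 1"

```text
t: 17.85
tool_pos: [0.599, -0.0146, 0.1031]
tool_rot: [2.958, -0.169, 0.935]
contact_force: [-0.4, 0.3, -1.8]
opening: 0.0633
grip_force: 39.6
```

```bash
python3 st.py
```

```text
t 17.85 F tool [-1.4 -0.3  1.2] M tool [ 0.1  -0.46  0.02] grip 39.6 open 0.0633
TCP above flange mm 27.3 off x,y [ 1.9 -0. ] lean 35.07 pos [ 0.599  -0.0146  0.1031]
```

Request:
carry_out --pt "0 0 0 0 0 0.01 1" --pt "0 0 0 0 0 0.02 1" --pt "0 0 0 0 0 0.02 1"

```text
t: 18.15
tool_pos: [0.6024, -0.015, 0.0982]
tool_rot: [2.958, -0.17, 0.935]
contact_force: [1.6, 1.1, -2.4]
opening: 0.0637
grip_force: 39.6
```

Request:
carry_out --pt "0 0 0 0 0 0.005 1" --pt "0 0 0 0 0 0.008 1" --pt "0 0 0 0 0 0.008 1"

```text
t: 18.45
tool_pos: [0.603, -0.015, 0.0977]
tool_rot: [2.959, -0.169, 0.932]
contact_force: [-23.7, 0.8, 16.6]
opening: 0.0632
grip_force: 41.7
```

```bash
python3 st.py
```

```text
t 18.45 F tool [ -9.9   1.9 -27.1] M tool [ 0.16 -1.65  0.01] grip 41.7 open 0.0632
TCP above flange mm 20.5 off x,y [ 2.1 -0.1] lean 34.96 pos [ 0.603  -0.015   0.0977]
```

Firm contact at TCP height 20.5 mm, close to where home should be. I'll ease off and check that it is seated.

Request:
carry_out --pt "0 0 0 -0.002 0 -0.004 1" --pt "0 0 0 -0.002 0 -0.004 1"

```text
t: 18.65
tool_pos: [0.6028, -0.015, 0.0978]
tool_rot: [2.958, -0.17, 0.937]
contact_force: [-1.0, 1.3, -0.4]
opening: 0.063
grip_force: 39.6
```

```bash
python3 st.py
python3 - <<'E'
from h import *
S=get_image("scene");T=get_image("top")
a=cv2.resize(S["img"][205:260,275:330],None,fx=10,fy=10,interpolation=cv2.INTER_CUBIC)
b=cv2.resize(T["img"][200:255,355:385],None,fx=8,fy=10,interpolation=cv2.INTER_CUBIC)
cv2.imwrite("pics/g6.png",np.hstack([a,b]))
s=get_obs(); R=Ro.from_rotvec(s["tool_rot"]).as_matrix()
for o in(.0165,.020): print(o,sil(S,s["tool_pos"]+o*R[:,2]-.0015*R[:,0],-R[:,2]))
E
```

```text
t 18.65 F tool [-1.2 -1.2 -0.3] M tool [ 0.14 -0.45  0.02] grip 39.6 open 0.063
TCP above flange mm 20.7 off x,y [ 1.9 -0.1] lean 35.15 pos [ 0.6028 -0.015   0.0978]
0.0165 [[[288.5, 229.7], [300.1, 213.5]], [[307.0, 243.0], [318.8, 227.1]]]
0.02 [[[287.9, 230.6], [299.4, 214.5]], [[306.3, 244.0], [318.1, 228.0]]]
```

View pics/g6.png

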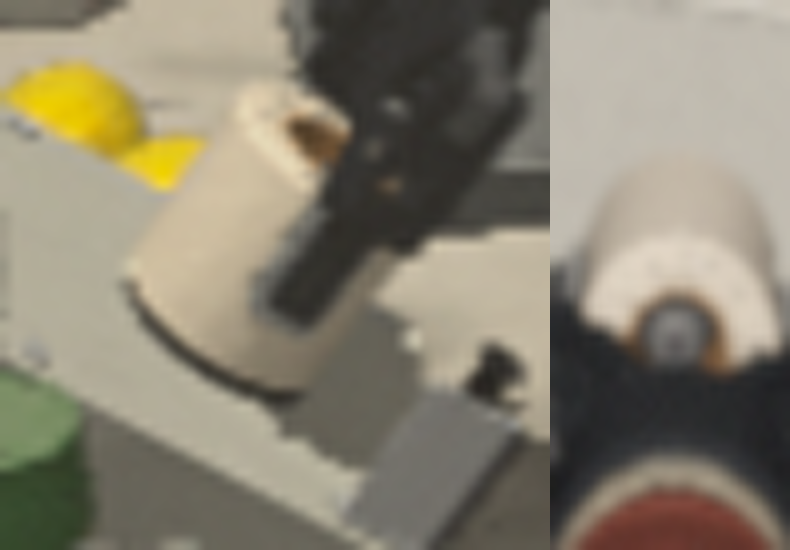

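It is home: the end lies on the black flange (only the rim shows, from (130,285) to (295,395)), and the spindle nose shows inside the bore. Taking it off and carrying it to the grey tray.

Run:
```python
from h import *
s=get_obs(); p=s["tool_pos"]; R=Ro.from_rotvec(s["tool_rot"]).as_matrix(); A=TR(35)
plan([(p+.1*AX,R),((.47,-.09,.22),TR(15)),((.4655,-.22,.2),TR()),((.4655,-.277,.1),TR()),((.4655,-.277,.026),TR())])
```

```text
[0.0, 0.0, 0.0, 0.0008, 0.0002, -0.3333] mm 100 deg 0
[0.0002, -0.1118, -0.0003, -0.1026, 0.2988, -0.2366] mm 118 deg 20
[-0.0, -0.0833, -0.0, 0.0157, 0.4322, 0.0732] mm 132 deg 15
[0.0, 0.0, 0.0, 0.0215, 0.1888, 0.3333] mm 115 deg 0
[0.0, 0.0, 0.0, 0.0, 0.0, 0.2467] mm 74 deg 0
```

Request:
carry_out --pt "0 0 0 0 0 -0.03 1" --pt "0 0 0 0 0 -0.08 1" --pt "0 0 0 0 0 -0.14 1" --pt "0 0 0 0 0 -0.2 1" --pt "0 0 0 0 0 -0.2 1"

```text
t: 19.25
tool_pos: [0.5693, -0.0112, 0.1499]
tool_rot: [2.955, -0.169, 0.944]
contact_force: [1.5, -0.2, -1.5]
opening: 0.0634
grip_force: 39.6
```

```bash
python3 st.py
```

```text
t 19.25 F tool [0.4 0.  2.1] M tool [ 0.   -0.37  0.04] grip 39.6 open 0.0634
TCP above flange mm 82.7 off x,y [ 4.2 -0. ] lean 35.44 pos [ 0.5693 -0.0112  0.1499]
```

Clear of the spindle with clean forces. Finishing the retraction and transferring.

Request:
carry_out --pt "0 0 0 0 0 -0.07 1" --pt "0 0 0 0 0 -0.133 1" --pt "0 0 0 0 0 -0.133 1"

```text
t: 19.55
tool_pos: [0.5465, -0.0086, 0.1817]
tool_rot: [2.955, -0.169, 0.943]
contact_force: [0.6, -0.2, -0.4]
opening: 0.0631
grip_force: 39.6
```

Request:
carry_out --pt "0 -0.028 0 -0.025 0.075 -0.06 1" --pt "0 -0.056 0 -0.05 0.15 -0.12 1" --pt "0 -0.084 0 -0.075 0.225 -0.18 1" --pt "0 -0.112 0 -0.103 0.299 -0.237 1" --pt "0 -0.112 0 -0.103 0.299 -0.237 1"

```text
t: 20.05
tool_pos: [0.471, -0.0926, 0.2212]
tool_rot: [3.092, -0.182, 0.409]
contact_force: [0.3, 0.6, 0.2]
opening: 0.0628
grip_force: 39.6
```

Request:
carry_out --pt "0 -0.02 0 0.004 0.108 0.018 1" --pt "0 -0.042 0 0.008 0.216 0.036 1" --pt "0 -0.063 0 0.012 0.324 0.055 1" --pt "0 -0.083 0 0.016 0.432 0.073 1" --pt "0 -0.083 0 0.016 0.432 0.073 1"

```text
t: 20.55
tool_pos: [0.4655, -0.2221, 0.1962]
tool_rot: [-3.135, 0.184, 0.005]
contact_force: [0.1, 1.3, -0.8]
opening: 0.0631
grip_force: 39.7
```

Request:
carry_out --pt "0 0 0 0.01 0.08 0.1 1" --pt "0 0 0 0.02 0.16 0.2 1" --pt "0 0 0 0.022 0.189 0.3 1" --pt "0 0 0 0.022 0.189 0.333 1" --pt "0 0 0 0.022 0.189 0.333 1"

```text
t: 21.05
tool_pos: [0.4639, -0.2748, 0.0968]
tool_rot: [-3.133, 0.179, 0.006]
contact_force: [0.5, 0.3, -1.0]
opening: 0.0632
grip_force: 39.6
```

```bash
python3 - <<'E'
from h import *
get_image("top");get_image("top")
plan([((.4655,-.277,.028),TR())])
E
python3 st.py
```

```text
[0.0001, -0.0005, -0.0, -0.0012, 0.0024, 0.2415] mm 72 deg 0
t 21.15 F tool [ 0.3 -0.7  0.8] M tool [-0.    0.03 -0.01] grip 39.7 open 0.0633
TCP above flange mm 84.0 off x,y [-83.7 275.1] lean 0.09 pos [ 0.4658 -0.2763  0.1005]
```

Request:
carry_out --pt "0 0 0 0 0.002 0.1 1" --pt "0 0 0 0 0.002 0.18 1" --pt "0 0 0 0 0.002 0.225 1" --pt "0 0 0 0 0.002 0.242 1" --pt "0 0 0 0 0.002 0.242 1"

```text
t: 21.65
tool_pos: [0.4655, -0.2775, 0.0277]
tool_rot: [3.136, -0.179, 0.001]
contact_force: [-0.1, -0.0, -1.3]
opening: 0.0636
grip_force: 39.7
```

Request:
carry_out --pt "0 0 0 0 0 0.008 1" --pt "0 0 0 0 0 0.016 1" --pt "0 0 0 0 0 0.016 1"

```text
t: 21.95
tool_pos: [0.4653, -0.2778, 0.0228]
tool_rot: [3.136, -0.18, 0.001]
contact_force: [0.1, 0.3, -1.5]
opening: 0.0633
grip_force: 39.7
```

```bash
python3 st.py
```

```text
t 21.95 F tool [ 0.1 -0.3  1.5] M tool [ 0.    0.01 -0.03] grip 39.7 open 0.0633
TCP above flange mm 20.6 off x,y [-128.6  276.6] lean 0.05 pos [ 0.4653 -0.2778  0.0228]
```

Request:
carry_out --pt "0 0 0 0 0 0.003 1" --pt "0 0 0 0 0 0.006 1" --pt "0 0 0 0 0 0.006 1"

```text
t: 22.25
tool_pos: [0.4651, -0.2777, 0.0206]
tool_rot: [3.136, -0.18, 0.0]
contact_force: [1.2, 0.3, -0.4]
opening: 0.0634
grip_force: 39.7
```

```bash
python3 st.py
```

```text
t 22.25 F tool [ 1.2 -0.5  0.4] M tool [-0.03 -0.03 -0.01] grip 39.7 open 0.0634
TCP above flange mm 18.9 off x,y [-130.   276.5] lean 0.02 pos [ 0.4651 -0.2777  0.0206]
```

Touching at the same height as before. Releasing and rising.

Request:
carry_out --pt "0 0 0 0 0 0.001 1" --pt "0 0 0 0 0 0.001 -1" --pt "0 0 0 0 0 0.001 -1" --pt "0 0 0 0 0 0.001 -1" --pt "0 0 0 0 0 0.001 -1"

```text
t: 22.75
tool_pos: [0.465, -0.2775, 0.0202]
tool_rot: [-3.136, 0.18, 0.0]
contact_force: [0.3, -0.1, 0.4]
opening: 0.0855
grip_force: 0.0
```

Request:
carry_out --pt "0 0 0 0 0 0 -1" --pt "0 0 0 0 0 -0.08 -1" --pt "0 0 0 0 0 -0.24 -1" --pt "0 0 0 0 0 -0.4 -1" --pt "0 0 0 0 0 -0.55 -1"

```text
t: 23.25
tool_pos: [0.4649, -0.2774, 0.1872]
tool_rot: [3.136, -0.18, 0.001]
contact_force: [0.5, -1.3, 1.0]
opening: 0.0857
grip_force: 0.0
```

Request:
carry_out --pt "0 0 0 -0.12 0 0 -1" --pt "0 0 0 -0.25 -0.1 0 -1" --pt "0 0 0 -0.3 -0.2 0 -1" --pt "0 0 0 -0.3 -0.2 0 -1" --pt "0 0 0 -0.3 -0.2 0 -1"

```text
t: 23.75
tool_pos: [0.3825, -0.2075, 0.1854]
tool_rot: [3.136, -0.179, 0.002]
contact_force: [0.7, 0.4, -0.7]
opening: 0.0859
grip_force: 0.0
```

```bash
python3 st.py
python3 - <<'E'
from h import *
S=get_image("scene");T=get_image("top"); S0=cv2.imread("pics/scene0.png")
for n,b in(("tray",(.464,-.277,.004)),("box",(.479,.276,.004))):
    b=np.array(b); print(n,sil(S,b,np.array([0,0,1.])))
g=cv2.cvtColor(S["img"],cv2.COLOR_BGR2GRAY).astype(int)
for r in(208,212): print(r,list(zip(range(318,346),g[r,318:346].tolist())))
d=cv2.absdiff(S["img"],S0).max(2); 
for c in blobs(((cv2.medianBlur(d,3)>40)*255).astype(np.uint8),25,1e5,(160,160,450,480)): print("changed",cv2.boundingRect(c))
E
```

```text
t 23.75 F tool [ 0.6 -0.5  0.7] M tool [-0.    0.01  0.04] grip 0.0 open 0.0859
TCP above flange mm 205.6 off x,y [-109.2  216.2] lean 0.08 pos [ 0.3825 -0.2075  0.1854]
tray [[[320.7, 214.3], [320.3, 197.9]], [[340.1, 214.0], [340.0, 197.5]]]
box [[[356.8, 313.8], [357.0, 294.1]], [[382.5, 314.6], [383.3, 294.9]]]
208 [(318, 117), (319, 116), (320, 115), (321, 122), (322, 128), (323, 133), (324, 136), (325, 137), (326, 139), (327, 139), (328, 141), (329, 140), (330, 138), (331, 138), (332, 137), (333, 134), (334, 131), (335, 127), (336, 122), (337, 116), (338, 109), (339, 108), (340, 115), (341, 116), (342, 116), (343, 116), (344, 116), (345, 114)]
212 [(318, 115), (319, 115), (320, 115), (321, 123), (322, 128), (323, 132), (324, 135), (325, 138), (326, 139), (327, 138), (328, 139), (329, 137), (330, 138), (331, 136), (332, 133), (333, 132), (334, 130), (335, 127), (336, 124), (337, 117), (338, 105), (339, 101), (340, 115), (341, 116), (342, 115), (343, 116), (344, 116), (345, 116)]
changed (356, 288, 27, 32)
changed (338, 266, 4, 15)
changed (357, 263, 5, 19)
changed (339, 258, 20, 10)
changed (435, 221, 15, 9)
changed (323, 220, 22, 23)
changed (354, 205, 20, 14)
changed (320, 195, 20, 11)
changed (428, 168, 22, 42)
changed (432, 162, 18, 8)
changed (359, 160, 8, 11)
```

Both rolls stand upright and centred, and the picture has changed only where the rolls and the robot moved. Handing in.

```bash
python3 -c "from station import finish_job; print(finish_job())"
```

```text
the job is handed in; nothing more can be done
None
```

I tried both rolls and handed the job in: the roll on the robot's right stuck on the tapered nose and now stands in the brown returns box, and the one on the left went fully home and now stands in the grey stock tray.

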